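# Lock the bayonet cap on the studio's water filter

### The arm

A 6-joint arm with a two-finger parallel gripper is mounted at the origin on the work surface. World frame = base frame: x ahead of the robot, y to its left, z up, the work surface at z = 0. Lengths are in mm, angles in rad, forces in N, time in s.
With the tool pointing down it reaches from about 375 to 750 mm from the base axis. Payload 9 kg.
Tool frame: the origin (TCP) lies midway between the tips of the shut fingers; the grasp point (between the pads) lies 19 mm behind it (robot.hold_point_z is the distance from the TCP to the grasp point, in mm); y points along the fingers, z is the direction in which the jaws open and shut, and the axes are right-handed (so a half turn about y gives the same grasp; the last joint's range is limited). The gripper opens to 85 mm and grips with 20 to 120 N. Pads are 22 mm wide; open, the fingers measure 114 mm over their backs; the gripper's body (76 mm by 85 mm) begins 54 mm behind the grasp point. The pads swing forward as they close: fully open they stand 13 mm farther back than shut.
Start: joints at [1.092, 0.104, 0.097, 1.564, 0, 1.353], TCP at [154.715, 579.741, 231.331] pointing down, gripper open.
Joint ranges: [-2.99, 2.99], [-0.84, 1.86], [-1.1, 1.16], [-1.84, 2.11], [-1.51, 1.56], [-3.14, 3.14]. Speed limits (rad/s): [2.22, 2.22, 2.57, 3.14, 3.14, 3.14].

### API

Orientations are given as [roll, pitch, yaw] about the fixed x, y, z axes, in that order (R = Rz(yaw) Ry(pitch) Rx(roll)).
In Python, from plant import robot, cams, order, readout gives the robot as it stands. Calls block until the motion is done:
- robot.move_ptp(position, orientation): joint-space move of the TCP to a pose.
- robot.movel(position, v=150, frame=None): straight line of the TCP; frame=None keeps the orientation; v is the mean speed in mm/s.
- robot.move_j(angles): joint-space move.
- robot.command_gripper(opening, strength=None): finger opening in mm; strength is the grip in N (None keeps the last); returns when the fingers have stopped.
- robot.hold(seconds).
- robot.inverse_kinematics(position, orientation): joint angles nearest the present ones, or None.
- cams.camera(name): name is "scene" or "top" or "wrist"; returns a dict with "img" (480x640x3 uint8, blue, green, red), "K" (3x3 intrinsics, pixels), "eye" and "orientation" of the camera in the world; the wrist camera has in their place "mount" (4x4, takes a point from camera to tool coordinates, whose origin is the TCP and whose axes are the tool frame's). Camera axes: x right, y down, z forward; pixel columns grow to the right and rows downward; lengths in mm; the calibration is good to about 2 mm. A picture is of the moment at which its call begins: read the wrist's pose just before it. There is no depth.
A pose or a line that the arm cannot do raises robot.MotionError and nothing moves.
- order.job_done(): hands the job in, once; it reports no verdict.
Readings, each from a call of its own:
- readout.read_t(): time.
- readout.read_joint_positions(): joint angles.
- readout.read_qvel(): joint speeds.
- readout.read_tau(): joint torques, N m.
- readout.read_eef_pos(): TCP position.
- readout.read_eef_rot(): TCP orientation.
- readout.read_force(): force on the tool from outside, world axes, zero at the start.
- readout.read_ft_torque(): the same for the moment, N m.
- readout.read_width(): finger opening in mm.
Only numpy, scipy, OpenCV 4.12 (cv2) and the standard library are available. Lean on these libraries where they do the work, as an engineer would, in place of code of your own. Each camera call takes 0.05 s, during which the arm holds its last target.

### The job

Close the water filter on the pottery bench: put the orange cap into the filter's mouth, feel for the two notches, push it in against the spring and twist it clockwise about a quarter turn until it stops, then let the spring lift it into its locked position and let go. Use a light hand: pushing and twisting together must never load the filter with more than 60 N. And leave the pot, the jar and the brush where they are.

Things in the scene. Friction and masses are not known exactly. Their poses are not given: they have to be found in the camera images.
- housing: Grey water filter housing fixed to the bench: upright bowl 88 mm across, 110 mm high, with pipe stubs 45 mm above the bench reaching 80 mm from its axis along its +y and -y. Origin: centre of its underside, z up. A white bayonet ring forms its top. The cap turns only clockwise (seen from above) under the ring.
- mouth (a point): Centre of the mouth, at the ring's top face, 110 mm above the housing's origin. Bore 48 mm across, ring 88 mm outside. If the cap's lugs miss the notches they rest on the ring's top face, cap origin 12 mm below this point. Over the notches the cap drops 7 mm more, to the spring.
- mark (a point): Blue maker's mark on the housing's side, 0.51 rad clockwise of its +x (another opposite). The ring's two opposite entry notches (14 mm wide, out to 37 mm from the axis, yellow bars on the rim) once faced the marks; the ring was since re-clamped 0.15 to 0.87 rad anticlockwise of them, so within 0.36 rad of the housing's +x and -x: not measured, see or feel. It stays clamped.
- spring_top (a point): Top of the free spring follower on the axis, 19 mm below the mouth: the cap's origin meets it here. It pushes up with 3.5 N, rising 0.7 N per mm, and stops hard after 14 mm (about 13.5 N). Lugs are clear under the ring once the cap's origin is 10 mm or more below this point; 12 mm is a good depth for turning.
- locked (a point): Where the cap's origin is when locked, on the axis, 25 mm below the mouth. The two locking pockets (16 mm wide, 4 mm deep in the ring's underside, red marks on the ring) are 1.31 rad (75 degrees) clockwise of the notches; an end stop 0.09 rad beyond is felt as a rise in torque (0.2 N m is enough). In the pockets the spring lifts the cap 4 mm against the ring and it cannot turn back.
- cap: Loose orange plastic cap, 0.11 to 0.2 kg, 64 mm high, standing upright on the bench. Origin: centre of its underside, z up. Round body 44 mm in diameter from 0 to 34 mm height, lowest 5 mm tapered to 36 mm. Two lugs on its +x and -x sides, 11 mm wide, out to 32 mm from the axis, from 12 to 19 mm height. A half turn gives the same part.
- cap_bar (a point): Top centre of the cap's grip bar, 64 mm above the cap's origin. The bar runs along the cap's x axis, in line with the lugs: 42 mm long, 18 mm thick (in y), from 34 to 64 mm height, black line on top. Grip it across its thickness from above.
- clay_pot: Bystander: small open terracotta pot, 72 mm across, 70 mm high; origin at the centre of its underside.
- glaze_jar: Bystander: blue jar with a white cap, 60 mm across, 85 mm high; origin at the centre of its underside.
- brush: Bystander: brush lying on the bench along its x axis.
There are look-alikes about, which are no part of the job. Of the things shaped like the cap, the orange one is meant.

How it is judged:
By the outcome, as a careful person would: the job done as asked, in the order asked, and still so for the second after the job is handed in, with the robot touching nothing.
It also fails if it takes over 72 s, if anything falls off the work surface, if the arm or the gripper's body presses on something with over 40 N, if the wrist force passes 120 N, or if a joint passes its speed limit or range.

## Working session

There is one attempt and no reset: what is moved stays moved. The work goes in short steps, each a Python script; the robot and the scene stay as the last script left them, time stands still between calls to the robot, and variables do not carry over. Pictures are saved under pics/ and viewed, and the job is handed in when it is done.

```bash
ls; mkdir -p pics; python3 - <<'E'
from plant import robot, cams, order, readout
import cv2,numpy as np
for n in ("scene","top","wrist"):
    c=cams.camera(n); cv2.imwrite(f"pics/{n}0.png",c["img"])
    print(n,c["K"].tolist() if hasattr(c["K"],'tolist') else c["K"],{k:v for k,v in c.items() if k not in("img","K")})
print(readout.read_t(),readout.read_eef_pos(),readout.read_eef_rot(),readout.read_force(),robot.hold_point_z)
E
```

```text
pics
scene [[457.92822139086485, 0.0, 326.03871066933635], [0.0, 457.92822139086485, 240.9383010464072], [0.0, 0.0, 1.0]] {'eye': array([1196.88159636,    5.85256227,  740.9572695 ]), 'orientation': array([-2.35917736,  0.01894955,  1.57854467])}
top [[556.3257185057672, 0.0, 323.32499332186717], [0.0, 556.3257185057672, 241.99688850600947], [0.0, 0.0, 1.0]] {'eye': array([ 484.94268305,  -11.79722143, 1181.120087  ]), 'orientation': array([-3.04133684,  0.02448203, -1.57260275])}
wrist [[335.2843088984381, 0.0, 318.31849183725086], [0.0, 335.2843088984381, 247.29055285134078], [0.0, 0.0, 1.0]] {'mount': array([[ 6.73216075e-04,  9.65195550e-01,  2.61528386e-01,
        -6.54899869e+01],
       [-1.07526003e-03, -2.61527596e-01,  9.65195400e-01,
        -1.43192936e+02],
       [ 9.99999195e-01, -9.30996079e-04,  8.61771615e-04,
        -7.71359146e-01],
       [ 0.00000000e+00,  0.00000000e+00,  0.00000000e+00,
         1.00000000e+00]])}
0.15 [154.58973695 579.4895958  230.68977862] [-1.57178872e+00  2.10936545e-04 -2.60796250e-01] [-0.60757891  0.65493135  0.39252995] 18.700000000000003
```

View pics/scene0.png

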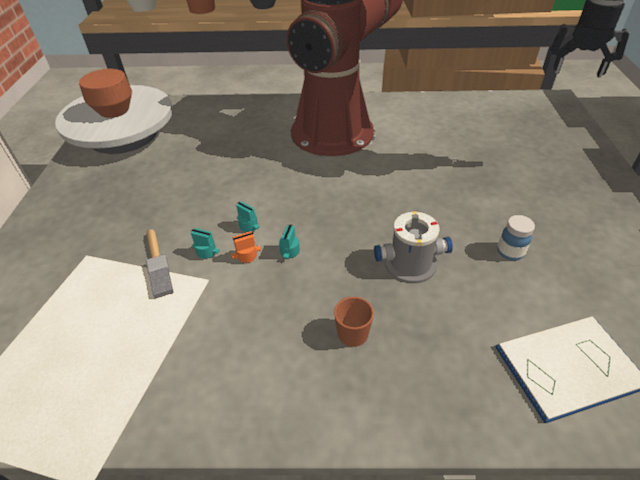

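View pics/top0.png

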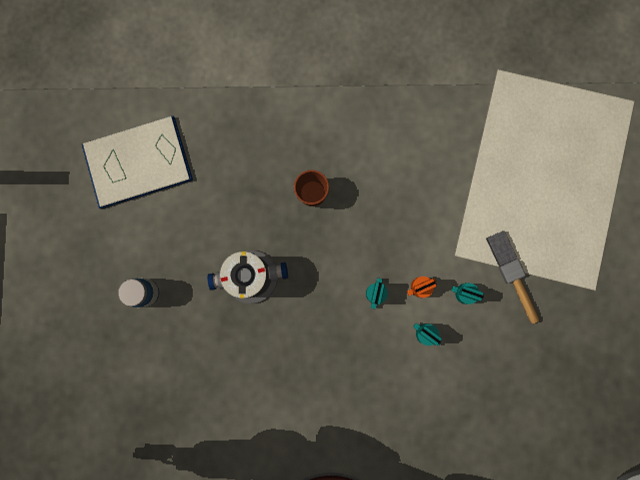

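View pics/wrist0.png

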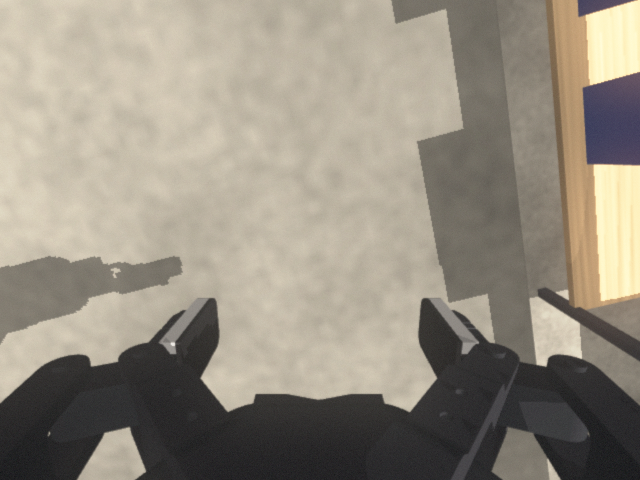

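The scene view shows the orange cap at (246,248) and three teal caps at (204,243), (246,217) and (290,243). In the top view the orange cap is at (424,287), the teal ones at (377,292), (469,293) and (429,335), and the housing at (245,275). The orange one is meant, so I'll crop close on it.

```bash
python3 - <<'E'
import cv2,numpy as np
s=cv2.imread("pics/scene0.png");t=cv2.imread("pics/top0.png")
f=lambda im,x,y,w,h,k:cv2.resize(im[y:y+h,x:x+w],None,fx=k,fy=k,interpolation=cv2.INTER_CUBIC)
cv2.imwrite("pics/c1.png",np.vstack([f(t,355,255,130,100,6)]))
cv2.imwrite("pics/c2.png",np.hstack([f(t,200,240,100,70,4),f(s,370,205,90,70,4)]))
cv2.imwrite("pics/c3.png",f(s,180,195,130,75,6))
E
```

```text
(no output)
```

View pics/c1.png

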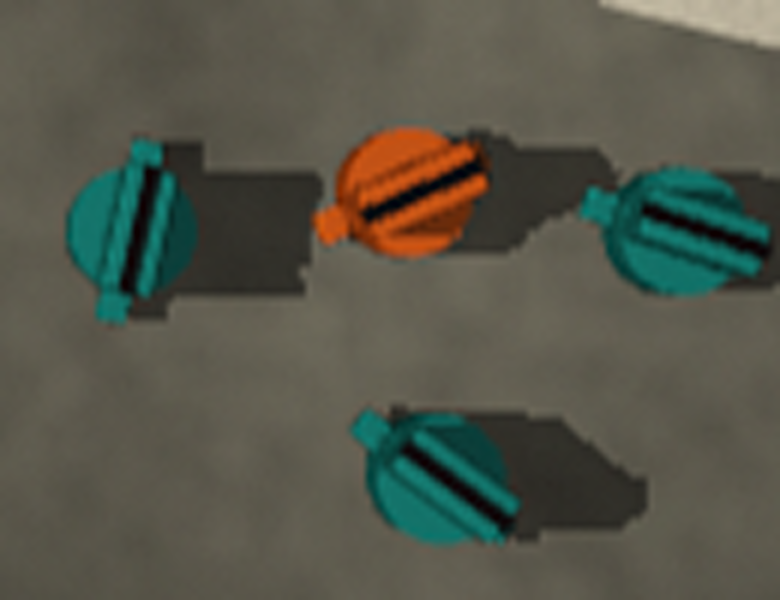

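View pics/c2.png

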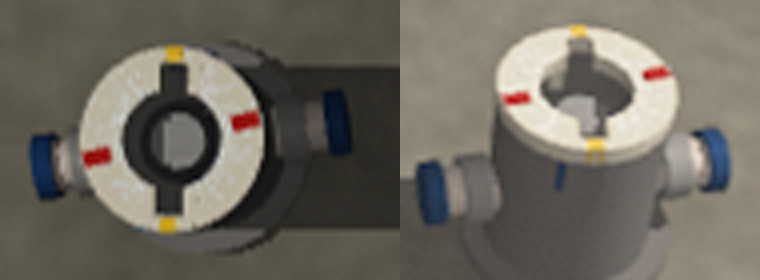

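View pics/c3.png

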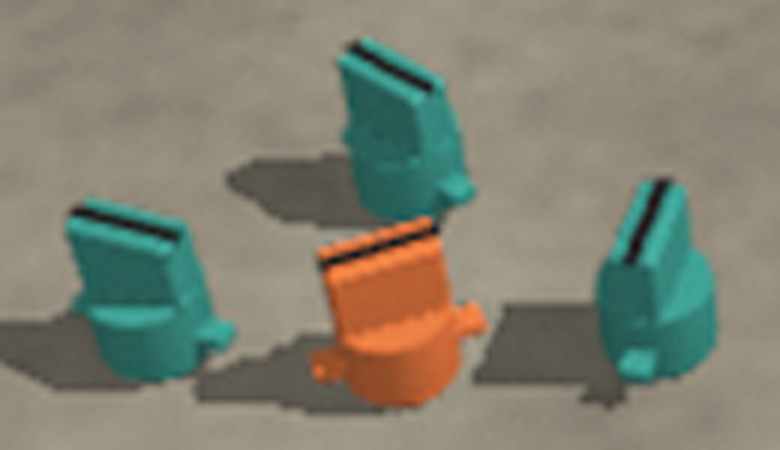

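```bash
cat > h.py <<'E'
import numpy as np,cv2
from scipy.spatial.transform import Rotation as Ro
def campose(c,eef=None):
    if "eye" in c: return np.array(c["eye"],float),Ro.from_euler("xyz",c["orientation"]).as_matrix()
    T=np.eye(4);T[:3,:3]=Ro.from_euler("xyz",eef[1]).as_matrix();T[:3,3]=eef[0]
    M=T@c["mount"]; return M[:3,3],M[:3,:3]
def ray(c,uv,eef=None):
    e,R=campose(c,eef); d=R@np.linalg.inv(c["K"])@np.array([uv[0],uv[1],1.]); return e,d/np.linalg.norm(d)
def tri(rays):
    A=sum(np.eye(3)-np.outer(d,d) for e,d in rays); b=sum((np.eye(3)-np.outer(d,d))@e for e,d in rays)
    p=np.linalg.solve(A,b); return p,[round(float(np.linalg.norm((np.eye(3)-np.outer(d,d))@(p-e))),2) for e,d in rays]
def onz(r,z): e,d=r; return e+d*(z-e[2])/d[2]
def blobs(im,lo,hi,roi,minA=4):
    x,y,w,h=roi; hsv=cv2.cvtColor(im,cv2.COLOR_BGR2HSV)[y:y+h,x:x+w]
    m=cv2.inRange(hsv,lo,hi); n,l,s,c=cv2.connectedComponentsWithStats(m)
    return [(round(c[i][0]+x,2),round(c[i][1]+y,2),int(s[i][4])) for i in range(1,n) if s[i][4]>=minA]
E
python3 - <<'E'
from plant import cams
from h import *
S=cams.camera("scene");T=cams.camera("top")
rs=(360,190,110,100); rt=(195,235,100,80)
for n,lo,hi in (("yel",(20,120,100),(35,255,255)),("red",(0,150,100),(8,255,255)),("blue",(105,120,30),(130,255,255))):
    print(n,"S",blobs(S["img"],lo,hi,rs),"T",blobs(T["img"],lo,hi,rt))
# cap bar line ends
st=[(180+322/6,195+264/6),(180+436/6,195+229/6)]  # left,right in scene
tt=[(355+484/6,255+163/6),(355+366/6,255+217/6)]  # right,left in top
for a,b in zip(st,tt): print(tri([ray(S,a),ray(T,b)]))
E
```

```text
yel S [(np.float64(414.12), np.float64(211.88), 8), (np.float64(418.4), np.float64(241.73), 15)] T [(np.float64(243.42), np.float64(252.89), 19), (np.float64(241.5), np.float64(295.5), 16)]
red S [(np.float64(433.3), np.float64(223.0), 10), (np.float64(398.5), np.float64(229.4), 10)] T [(np.float64(260.92), np.float64(269.79), 24), (np.float64(223.92), np.float64(278.79), 24)]
blue S [(np.float64(448.83), np.float64(244.22), 58), (np.float64(377.5), np.float64(252.86), 80)] T [(np.float64(283.62), np.float64(270.33), 76), (np.float64(210.24), np.float64(281.2), 71)]
(array([ 515.80807455, -207.73472953,   63.81073953]), [0.91, 0.91])
(array([ 498.11206898, -169.0998435 ,   63.26398258]), [0.22, 0.22])
```

```bash
python3 - <<'E'
from plant import cams,robot,readout
from h import *
S=cams.camera("scene");T=cams.camera("top")
y1=tri([ray(S,(414.12,211.88)),ray(T,(241.5,295.5))]); y2=tri([ray(S,(418.4,241.73)),ray(T,(243.42,252.89))])
r1=tri([ray(S,(433.3,223)),ray(T,(223.92,278.79))]); r2=tri([ray(S,(398.5,229.4)),ray(T,(260.92,269.79))])
b1=tri([ray(S,(448.83,244.22)),ray(T,(210.24,281.2))]); b2=tri([ray(S,(377.5,252.86)),ray(T,(283.62,270.33))])
for n,a,b in (("y",y1,y2),("r",r1,r2),("b",b1,b2)):
    d=b[0]-a[0]; print(n,a,b,"mid",(a[0]+b[0])/2,"L",np.linalg.norm(d),"ang",np.arctan2(d[1],d[0]))
for p in ([507,-188,140],[435,165,200]):
  for yaw in (-1.14,2.0,0,-1.4): 
    q=robot.inverse_kinematics(p,[-np.pi/2,0,yaw]); print(p,yaw,None if q is None else np.round(q,3))
E
```

```text
y (array([489.89384302, 170.47256246, 112.51034568]), [0.99, 0.99]) (array([572.24573549, 168.59430888, 108.50064057]), [0.88, 0.88]) mid [531.06978925 169.53343567 110.50549312] L 82.47084191326265 ang -0.022803701775162655
r (array([522.02505757, 205.0802211 , 110.84172091]), [1.13, 1.13]) (array([539.24648773, 133.70352995, 110.34330571]), [1.13, 1.13]) mid [530.63577265 169.39187553 110.59251331] L 73.42654911462844 ang -1.33404588413245
b (array([519.46127734, 246.80262725,  46.83993467]), [0.49, 0.49]) (array([541.3402686 ,  95.98339305,  45.15202815]), [1.19, 1.19]) mid [530.40077297 171.39301015  45.99598141] L 152.4072855514845 ang -1.4267336527890941
[507, -188, 140] -1.14 [-0.597 -0.074 -0.248  1.397  0.     0.543]
[507, -188, 140] 2.0 [-0.597 -0.074 -0.248  1.397  0.    -2.597]
[507, -188, 140] 0 [-0.597 -0.074 -0.248  1.397  0.    -0.597]
[507, -188, 140] -1.4 [-0.597 -0.074 -0.248  1.397  0.     0.803]
[435, 165, 200] -1.14 [ 0.08  -0.317 -0.353  1.534  0.     1.22 ]
[435, 165, 200] 2.0 [ 0.08  -0.317 -0.353  1.534  0.    -1.92 ]
[435, 165, 200] 0 [ 0.08  -0.317 -0.353  1.534  0.     0.08 ]
[435, 165, 200] -1.4 [ 0.08  -0.317 -0.353  1.534  0.     1.48 ]
```

Scene and top agree with each other:
- **Cap:** bar centre (507,-188,63.5), bar length 42.5, bar yaw -1.14.
- **Mouth:** (530.9,169.5,110.5), bar notches at yaw -0.023.
- **Pockets:** red marks at -1.334, which is the notch yaw minus 1.31.
- **Pipe stubs:** 46 high.

Next I'll move above the cap and refine with the wrist camera.

```bash
python3 - <<'E'
from plant import cams,robot,readout
from h import *
t=readout.read_t()
robot.move_ptp([507,-188.4,150],[-np.pi/2,0,-1.141])
robot.command_gripper(55,80)
e=(readout.read_eef_pos(),readout.read_eef_rot())
c=cams.camera("wrist"); cv2.imwrite("pics/w1.png",c["img"])
print(t,readout.read_t(),e,readout.read_width(),readout.read_force())
def proj(p):
    o,R=campose(c,e); q=c["K"]@(R.T@(np.array(p)-o)); return q[:2]/q[2]
for p in ([507,-188.4,63.5],[515.8,-207.7,63.5],[498.1,-169.1,63.5]): print(proj(p))
E
```

```text
0.35 3.7917 (array([ 507.01774256, -188.3030344 ,  149.96846611]), array([-1.57080876e+00,  6.12868759e-05, -1.14084163e+00])) 54.708149020453355 [-0.32572928 -0.51986316 -0.07513155]
[318.12683224 251.59353996]
[318.0879913  279.60755918]
[318.03676471 222.19221153]
```

View pics/w1.png

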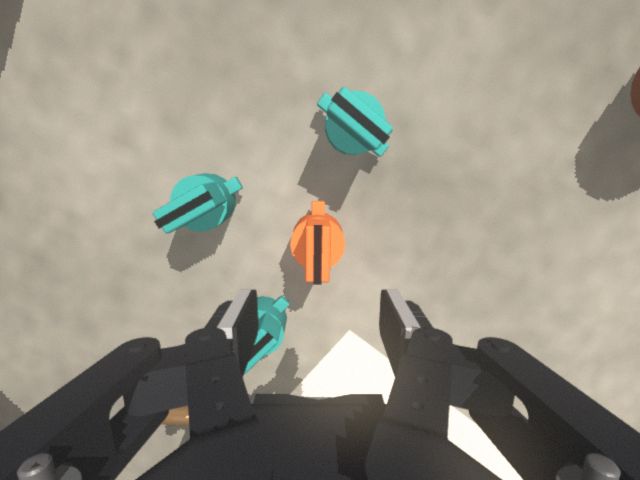

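The wrist view shows the orange cap's bar line running vertically from about (318,225) to (318,283). That is close to the prediction of 222 to 280. The teal caps are at (190,208), (358,120) and (262,335); the last one is close to the left finger. I'll measure the line exactly and check the finger's clearance to that cap.

```bash
python3 - <<'E'
from plant import cams,robot,readout
from h import *
im=cv2.imread("pics/w1.png")
g=cv2.cvtColor(im,cv2.COLOR_BGR2GRAY)
roi=g[215:292,300:337].copy()
m=(roi<60).astype(np.uint8); n,l,s,c=cv2.connectedComponentsWithStats(m)
print([(s[i].tolist(),c[i]) for i in range(1,n) if s[i][4]>10])
k=[i for i in range(1,n) if s[i][4]>50]
for i in k:
    ys,xs=np.where(l==i); print(cv2.minAreaRect(np.c_[xs+300,ys+215].astype(np.float32)))
    print(np.polyfit(ys,xs,1))
# teal lookalike places (top centroid)
T=cams.camera("top"); S=cams.camera("scene")
for uv in ((469,293),(429,335),(377,292)):print(onz(ray(T,uv),25))
E
```

```text
[]
[ 494.60270949 -283.25191483   25.        ]
[ 409.22492819 -199.55207142   25.        ]
[497.04178181 -94.41735343  25.        ]
```

```bash
python3 - <<'E'
from h import *
im=cv2.imread("pics/w1.png")
hsv=cv2.cvtColor(im,cv2.COLOR_BGR2HSV)
g=im.max(2)
print(g[250,305:332]); print(g[218:232,318],g[276:290,318])
for thr in (90,120):
  m=np.zeros_like(g); m[200:295,300:337]=(g[200:295,300:337]<thr); n,l,s,c=cv2.connectedComponentsWithStats(m)
  for i in range(1,n):
    if s[i][4]>50:
      ys,xs=np.where(l==i); print(thr,s[i],c[i],np.polyfit(ys,xs,1))
E
```

```text
[202 243 252 254 254 254 254 253 228 117  82  84  85  85  87  95 154 243
 254 254 254 254 254 254 252 248 254]
[252 244 237 238 238 236 223 112  85  87  81  82  85  84] [ 81  81  80  82  84  83  82  85 127 193 197 198 196 196]
90 [314 226   7  58 298] [317.05033557 254.2114094 ] [-7.17022092e-03  3.18873088e+02]
120 [313 225   8  59 414] [316.98792271 254.20772947] [-2.60470731e-03  3.17650059e+02]
```

```bash
python3 - <<'E'
from plant import cams,robot,readout
from h import *
c0=cams.camera("wrist"); e0=(readout.read_eef_pos(),readout.read_eef_rot())
A=onz(ray(c0,(317.2,225),e0),63.5);B=onz(ray(c0,(317.2,284),e0),63.5)
print("bar ends wrist",A,B,"mid",(A+B)/2,"L",np.linalg.norm(A-B))
robot.move_ptp([530.9,169.5,197],[-np.pi/2,0,-0.023])
e=(readout.read_eef_pos(),readout.read_eef_rot())
c=cams.camera("wrist"); cv2.imwrite("pics/w2.png",c["img"])
print(readout.read_t(),e)
for n,lo,hi in (("yel",(20,120,100),(35,255,255)),("red",(0,150,100),(8,255,255))):
    b=blobs(c["img"],lo,hi,(200,130,240,240)); print(n,b)
    b=sorted(b,key=lambda x:-x[2])[:2]
    P=[onz(ray(c,x[:2],e),110.5) for x in b]; d=P[1]-P[0]; print(P,"mid",(P[0]+P[1])/2,np.linalg.norm(d),np.arctan2(d[1],d[0]))
E
```

```text
bar ends wrist [ 498.35912766 -171.25594777   63.5       ] [ 516.58766334 -211.18886546   63.5       ] mid [ 507.4733955  -191.22240661   63.5       ] L 43.896667614992126
5.35 (array([531.08611685, 168.57762833, 196.72185181]), array([-1.57107792e+00,  3.07660264e-04, -2.49978994e-02]))
yel [(np.float64(318.47), np.float64(191.86), 93), (np.float64(318.0), np.float64(305.5), 72)]
[array([488.62668718, 169.0532522 , 110.5       ]), array([572.4259011 , 166.56168086, 110.5       ])] mid [530.52629414 167.80746653 110.5       ] 83.83624622520686 -0.029723876912576296
red [(np.float64(368.97), np.float64(238.21), 164), (np.float64(268.69), np.float64(263.9), 155)]
[array([521.88328736, 203.76107315, 110.5       ]), array([539.01861344, 131.98534477, 110.5       ])] mid [530.4509504  167.87320896 110.5       ] 73.79278138871959 -1.3364484843973032
```

View pics/w2.png

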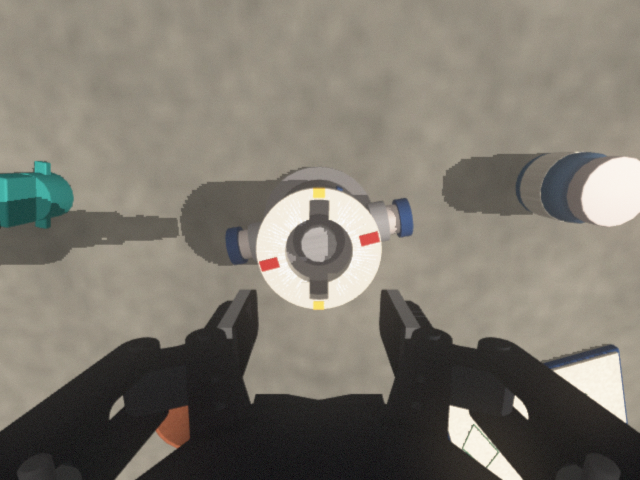

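The ring is clear at about (318,248). The yellow bars are at (318.5,192) and (318,305.5), the red marks at (369,238) and (269,264), and the notches lie in line with the yellow bars. The arm hadn't settled for that picture, so I'll repeat it and then also view it turned half a turn, which cancels the wrist camera's mount bias.

```bash
cat >> h.py <<'E'
def ringview(cams,readout,name,z=110.5):
    e=(readout.read_eef_pos(),readout.read_eef_rot()); c=cams.camera("wrist"); cv2.imwrite(f"pics/{name}.png",c["img"])
    out=[]
    for n,lo,hi in (("yel",(20,120,100),(35,255,255)),("red",(0,150,100),(8,255,255))):
        b=sorted(blobs(c["img"],lo,hi,(200,100,240,260)),key=lambda x:-x[2])[:2]
        P=[onz(ray(c,x[:2],e),z) for x in b]
        if len(P)==2:
            if P[1][0]<P[0][0]:P=P[::-1]
            d=P[1]-P[0]; print(n,np.round((P[0]+P[1])/2,2),"L",round(np.linalg.norm(d),2),"ang",round(np.arctan2(d[1],d[0]),4))
        else: print(n,b)
    print(np.round(e[0],2),np.round(e[1],4),"t",readout.read_t())
E
python3 - <<'E'
from plant import cams,robot,readout
from h import *
robot.hold(0.2); ringview(cams,readout,"w3")
robot.move_ptp([530.9,169.5,197],[-np.pi/2,0,-0.023-np.pi/2]); robot.hold(0.3); ringview(cams,readout,"w4")
robot.move_ptp([530.9,169.5,197],[-np.pi/2,0,-0.023+np.pi/2]); robot.hold(0.3); ringview(cams,readout,"w5")
E
```

```text
yel [530.26 167.95 110.5 ] L 83.35 ang -0.0275
red [530.47 167.85 110.5 ] L 73.77 ang -1.3376
[531.08 168.68 196.85] [-1.5709e+00  2.0000e-04 -2.4600e-02] t 5.6
yel [530.33 167.93 110.5 ] L 83.48 ang -0.0269
red [530.33 168.01 110.5 ] L 73.62 ang -1.3364
[530.9  169.51 196.99] [-1.5708  0.     -1.5936] t 7.35
yel []
red [(np.float64(304.49), np.float64(196.0), 39)]
[530.89 169.49 196.99] [-1.5708  0.      1.5477] t 10.35
```

View pics/w5.png

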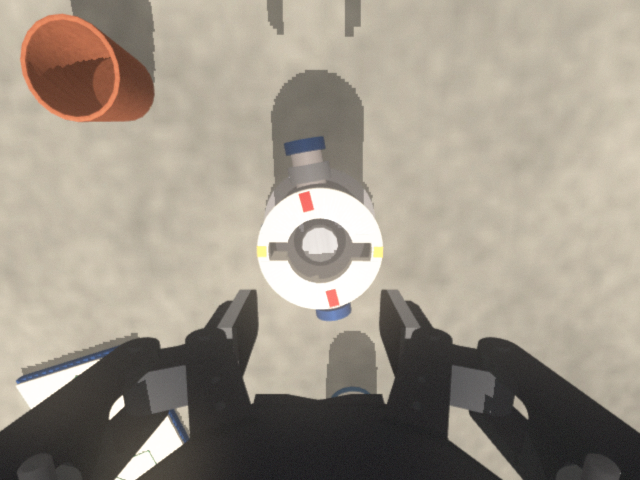

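Here the ring is brighter: yellow marks at (262,252) and (378,252), red at (307,202) and (332,299). I'll relax the thresholds.

```bash
python3 - <<'E'
from plant import cams,robot,readout
from h import *
im=cv2.imread("pics/w5.png")
e=(readout.read_eef_pos(),readout.read_eef_rot()); c=cams.camera("wrist")
for n,lo,hi in (("yel",(22,60,180),(36,255,255)),("red",(0,130,100),(12,255,255)),("red2",(170,130,100),(180,255,255))):
    b=[x for x in blobs(im,lo,hi,(250,185,140,130),15)]; print(n,b)
    P=[onz(ray(c,x[:2],e),110.5) for x in b]
    if len(P)==2: d=P[1]-P[0]; print((P[0]+P[1])/2,np.linalg.norm(d),np.arctan2(d[1],d[0]))
E
```

```text
yel [(np.float64(260.72), np.float64(250.96), 107), (np.float64(378.02), np.float64(251.65), 95)]
[530.60191194 168.00685706 110.5       ] 83.55360352420544 3.1118220021097325
red [(np.float64(305.77), np.float64(201.1), 176), (np.float64(332.1), np.float64(297.54), 121)]
[530.55199938 167.93664715 110.5       ] 73.73279650482208 1.8046919032066484
red2 []
```

The opposed views agree to 0.3 mm: mouth at (530.45,167.96), notch yaw -0.027. So the wrist camera is trustworthy, and its cap measurement is (507.5,-191.2). Now I'll grasp.

```bash
python3 - <<'E'
from plant import cams,robot,readout
from h import *
robot.move_ptp([507.5,-191.2,110],[-np.pi/2,0,-1.143]); robot.command_gripper(45,80)
robot.movel([507.5,-191.2,36],v=80); robot.hold(0.2)
print(readout.read_t(),readout.read_eef_pos(),readout.read_force())
cv2.imwrite("pics/w6.png",cams.camera("wrist")["img"])
E
```

```text
13.6917 [ 507.80587257 -191.39962696   36.49205253] [-0.45029588  0.32278782 -0.45776575]
```

View pics/w6.png

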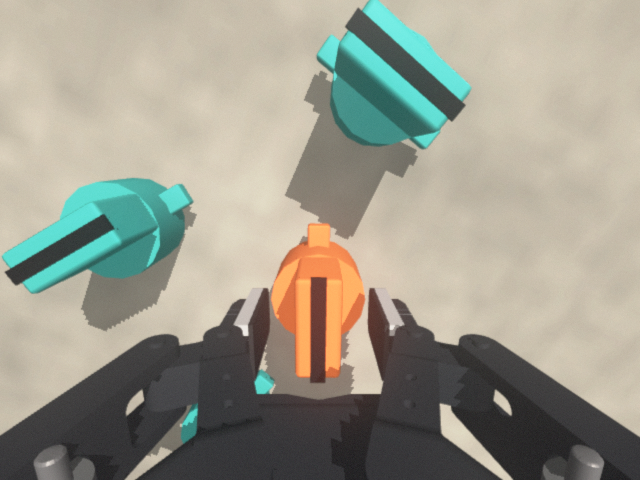

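The orange bar stands between the pads, with its line from (318,277) to (318,381), centred and square. I'll grip, lift a little and look.

```bash
python3 - <<'E'
from plant import cams,robot,readout
from h import *
robot.command_gripper(10,80)
print(readout.read_t(),readout.read_width(),readout.read_eef_pos(),readout.read_force())
robot.movel([507.5,-191.2,160],v=100); robot.hold(0.15)
print(readout.read_t(),readout.read_width(),readout.read_eef_pos(),readout.read_eef_rot(),readout.read_force(),readout.read_ft_torque())
e=(readout.read_eef_pos(),readout.read_eef_rot()); c=cams.camera("wrist");cv2.imwrite("pics/w7.png",c["img"])
g=c["img"].max(2); hsv=cv2.cvtColor(c["img"],cv2.COLOR_BGR2HSV)
# black line in tool frame: intersect with tool y=-(64-36)=-28 plane
m=np.zeros_like(g); m[265:388,309:328]=(g[265:388,309:328]<120); n,l,s,cc=cv2.connectedComponentsWithStats(m)
for i in range(1,n):
    if s[i][4]>50: print(s[i],cc[i])
E
```

```text
14.1 16.91586330183654 [ 507.68971327 -191.3880948    36.29358168] [-0.26347321 -0.23230326  2.96349617]
15.6417 16.548336043467796 [ 507.23052202 -191.00501776  159.38680281] [-1.57131033e+00  8.32254177e-04 -1.14297512e+00] [ 0.37648123 -0.00983079 -1.8833615 ] [ 0.00940882 -0.00979893  0.02110848]
[ 311  279   15  104 1465] [318.42525597 330.74061433]
```

View pics/w7.png

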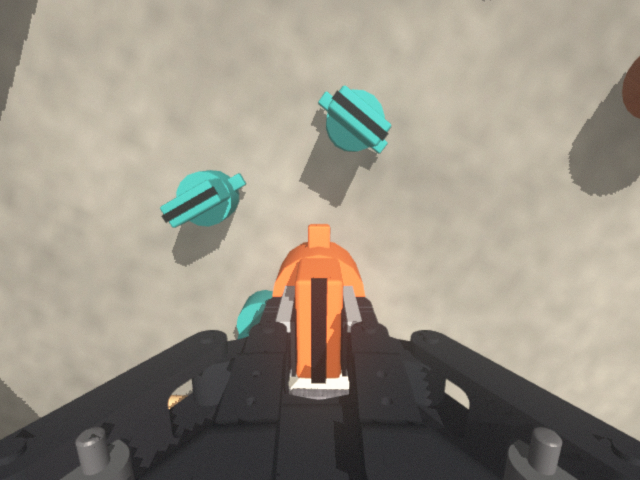

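Held, weight about 1.9 N, with the line now at rows 279 to 383. Next I'll work out the cap's offset in the tool and go over the mouth.

```bash
python3 - <<'E'
from plant import cams,robot,readout
from h import *
c=cams.camera("wrist"); M=c["mount"]; Ki=np.linalg.inv(c["K"])
for yt in (-27.7,-27,-29):
  for v in (278.8,383):
    d=M[:3,:3]@Ki@np.array([318.4,v,1]); o=M[:3,3]; print(yt,o+d*(yt-o[1])/d[1])
# above mouth
robot.move_ptp([530.45,167.96,165],[-np.pi/2,0,-0.027]); robot.hold(0.5)
print(readout.read_t(),readout.read_eef_pos(),readout.read_eef_rot(),readout.read_force())
cv2.imwrite("pics/s8.png",cams.camera("scene")["img"][170:290,340:480])
cv2.imwrite("pics/w8.png",cams.camera("wrist")["img"])
E
python3 -c "
import cv2
cv2.imwrite('pics/s8b.png',cv2.resize(cv2.imread('pics/s8.png'),None,fx=5,fy=5,interpolation=2))"
```

```text
-27.7 [-21.96949611 -27.7          0.04356221]
-27.7 [ 2.23931278e+01 -2.77000000e+01  1.65191003e-02]
-27 [-21.70804577 -27.           0.04408043]
-27 [ 2.29234558e+01 -2.70000000e+01  1.68734125e-02]
-29 [-22.45504674 -29.           0.0425998 ]
-29 [ 2.14082329e+01 -2.90000000e+01  1.58610919e-02]
17.5917 [530.49314542 167.78830376 164.97934795] [-1.57079779e+00  2.63063529e-05 -2.73243702e-02] [ 1.00928649  0.48475782 -2.15440724]
```

View pics/s8b.png

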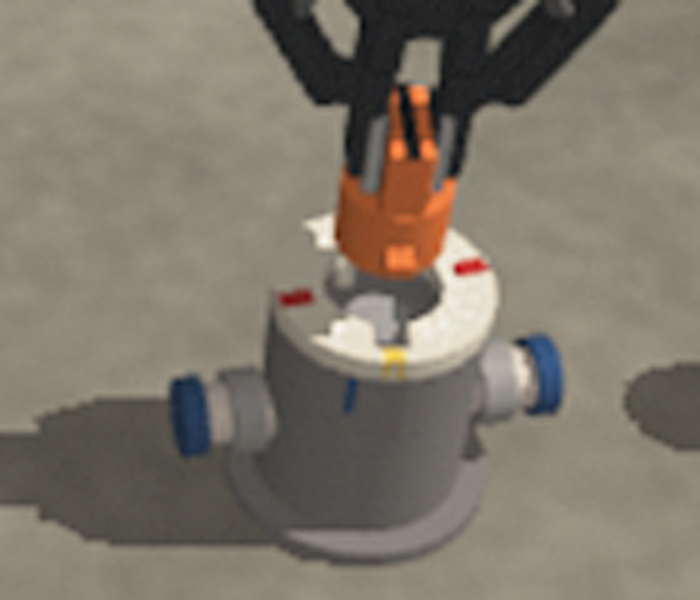

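View pics/w8.png

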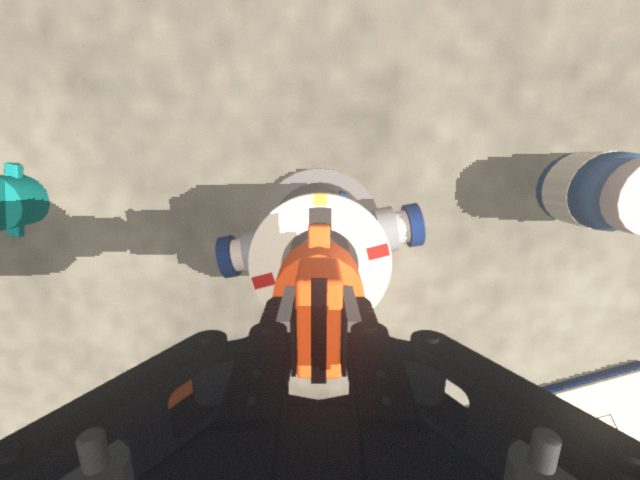

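The cap is centred in the tool to about 0.2 mm, and the near lug at (319,235) is in line with its notch at (319,213). I'll go down in small force-guarded steps.

```bash
cat >> h.py <<'E'
def down(robot,readout,x,y,z0,z1,step,flim,f0=-2.0,v=40):
    z=z0
    while z>z1:
        z=max(z-step,z1); robot.movel([x,y,z],v=v)
        F=np.array(readout.read_force()); M=np.array(readout.read_ft_torque()); p=readout.read_eef_pos()
        print(round(z,2),np.round(p,2),np.round(F,1),np.round(M,2),"t",round(readout.read_t(),2))
        if F[2]-f0>flim or np.hypot(F[0],F[1])>12: print("STOP"); return z
    return z
E
python3 - <<'E'
from plant import robot,readout
from h import *
x,y=530.45,167.96
robot.movel([x,y,141],v=50)
down(robot,readout,x,y,141,130,1.5,7)
E
```

```text
139.5 [530.55 167.96 139.67] [-0.  -0.1 -1.6] [-0.05 -0.01  0.01] t 18.57
138.0 [530.4  167.97 137.92] [ 0.2 -0.2 -1.1] [-0.05 -0.02 -0.  ] t 18.82
136.5 [530.37 167.94 136.34] [ 0.1 -0.6 -1.1] [ 0.04 -0.01 -0.04] t 19.07
135.0 [530.37 167.96 134.85] [ 0.1 -0.1 -0.9] [ 0.02 -0.03 -0.02] t 19.32
133.5 [530.39 167.95 133.38] [-0.7  0.3 -1.7] [-0.01 -0.01 -0.07] t 19.57
132.0 [530.38 167.97 131.88] [-0.3 -0.6 -1.1] [-0.01  0.03  0.08] t 19.82
130.5 [530.35 167.94 130.34] [-0.  -0.3 -1.3] [-0.    0.04  0.04] t 20.07
130 [530.44 167.98 129.96] [ 0.2 -0.4 -0.9] [ 0.04 -0.04  0.02] t 20.32
```

It passed the ring-top height of 134.6 with no resistance, so the lugs are in the notches. Next I'll press against the spring.

```bash
python3 - <<'E'
from plant import robot,readout
from h import *
x,y=530.45,167.96
z=down(robot,readout,x,y,130,115.2,1.5,15,f0=-1.5)
robot.hold(0.2); print(readout.read_eef_pos(),readout.read_force(),readout.read_ft_torque(),readout.read_width())
E
```

```text
128.5 [530.38 167.97 128.35] [-0.1  0.3 -0.6] [0.01 0.02 0.01] t 20.57
127.0 [530.64 167.98 127.27] [-0.2  0.5  1.2] [-0.04 -0.02 -0.01] t 20.82
125.5 [530.61 167.98 125.7 ] [-0.2  0.5  2.5] [ 0.04  0.07 -0.03] t 21.07
124.0 [530.64 167.98 124.14] [-0.1  0.5  2.9] [ 0.02 -0.04  0.03] t 21.32
122.5 [530.63 167.99 122.63] [0.7 0.7 4.6] [ 0.05 -0.15  0.03] t 21.57
121.0 [530.62 167.97 121.21] [ 0.1 -0.5  6.1] [-0.   -0.07  0.02] t 21.82
119.5 [530.66 167.97 119.85] [-1.1  0.9  6.9] [-0.04  0.08  0.03] t 22.07
118.0 [530.68 167.99 118.49] [0.4 0.8 7.7] [-0.08  0.2   0.  ] t 22.32
116.5 [530.68 167.98 117.12] [-0.6 -0.5  8.6] [-0.07  0.29  0.05] t 22.57
115.2 [530.7  167.99 115.92] [-0.7  0.2  8.7] [-0.05  0.31  0.05] t 22.82
[530.7215841  167.97348473 115.99370677] [-1.57800771 -0.71617083 10.43770076] [-0.01578669  0.31680129 -0.02854187] 17.189558618776687
```

The spring met at 127.4 and reads about 12 N at 11.4 mm depth, as described. I'll press slightly deeper and twist clockwise in watched steps.

```bash
cat >> h.py <<'E'
def twist(robot,readout,x,y,z,yaws,mlim=0.35,flim=17):
    done=None
    for w in yaws:
        robot.move_ptp([x,y,z],[-np.pi/2,0,w]); done=w
        M=np.mean([readout.read_ft_torque() for _ in range(3)],0); F=np.array(readout.read_force()); p=readout.read_eef_pos(); r=readout.read_eef_rot()
        print(round(w,3),"yaw",round(r[2],4),np.round(p,2),np.round(F,1),np.round(M,3),"t",round(readout.read_t(),2))
        if abs(M[2])>mlim or F[2]>flim or np.hypot(F[0],F[1])>12: print("STOP"); break
    return done
E
python3 - <<'E'
from plant import robot,readout
from h import *
x,y=530.3,167.96
robot.movel([x,y,114.6],v=20); robot.hold(0.15)
print(readout.read_eef_pos(),readout.read_force(),readout.read_ft_torque())
twist(robot,readout,x,y,114.6,-0.027-np.array([.05,.1,.2,.35,.5]))
E
```

```text
[530.70032803 167.977251   115.50443418] [-1.72162409 -0.38711038 10.27060316] [ 0.00313543  0.28730082 -0.00407212]
-0.077 yaw -0.0774 [530.79 167.99 115.56] [-1.4 -1.   9.3] [-0.001  0.239 -0.092] t 23.68
-0.127 yaw -0.1274 [530.84 168.01 115.55] [-0.4 -0.1  9.4] [-0.059  0.119 -0.073] t 23.93
-0.227 yaw -0.2278 [530.9  167.97 115.6 ] [-1.2 -0.4  9.6] [ 0.044  0.067 -0.061] t 24.18
-0.377 yaw -0.378 [530.96 167.98 115.62] [-0.  -0.6  9.8] [-0.051  0.106 -0.005] t 24.44
-0.527 yaw -0.5279 [530.97 167.99 115.63] [-0.1 -0.3  9.4] [-0.057  0.12  -0.049] t 24.71
```

Turning freely at depth. I'll continue towards the stop, which should be near yaw -1.43, with fine steps at the end.

```bash
python3 - <<'E'
from plant import robot,readout
from h import *
twist(robot,readout,530.3,167.96,114.6,[-.7,-.9,-1.1,-1.25,-1.3,-1.34,-1.36,-1.38,-1.4,-1.415,-1.43,-1.445,-1.46,-1.475],mlim=0.2)
E
```

```text
-0.7 yaw -0.7009 [530.97 168.   115.61] [-0.4  0.3  9.3] [-0.027  0.068 -0.103] t 25.0
-0.9 yaw -0.9008 [530.97 168.   115.62] [-0.2 -0.1 10.2] [-0.016  0.099 -0.05 ] t 25.31
-1.1 yaw -1.1009 [530.98 167.99 115.61] [0.2 0.9 8.5] [-0.091  0.072 -0.033] t 25.62
-1.25 yaw -1.251 [530.96 167.96 115.62] [-0.3 -0.6  9.3] [-0.064  0.054 -0.057] t 25.88
-1.3 yaw -1.3004 [530.96 167.97 115.63] [-0.8 -0.  10. ] [-0.078  0.075  0.006] t 26.13
-1.34 yaw -1.3404 [530.98 167.98 115.63] [-0.6 -0.7  9.6] [-0.016  0.101  0.002] t 26.38
-1.36 yaw -1.3602 [530.97 167.98 115.63] [-0.  -0.1  9.7] [-0.05   0.083 -0.031] t 26.63
-1.38 yaw -1.3802 [530.97 167.96 115.62] [0.5 0.2 9.8] [-0.065  0.127 -0.008] t 26.88
-1.4 yaw -1.3999 [530.78 167.98 115.62] [-1.5 -0.9  9.8] [-0.042  0.269  0.121] t 27.13
-1.415 yaw -1.4147 [530.47 167.97 115.6 ] [-3.7 -0.8 11.5] [-0.134  0.663  0.192] t 27.38
-1.43 yaw -1.4292 [530.19 167.98 115.53] [-2.8 -0.8 11.9] [-0.258  0.919  0.504] t 27.63
STOP
```

The stop was felt from yaw -1.395, with torque rising to 0.5 N m. I'll back off to the pocket and let the spring raise the cap.

```bash
python3 - <<'E'
from plant import robot,readout
from h import *
x,y=530.3,167.96
twist(robot,readout,x,y,114.6,[-1.38,-1.33])
for z in (116,117.5,118.5,119.5,120.2,120.8,121.4,122,122.6):
    robot.movel([x,y,z],v=20)
    F=np.mean([readout.read_force() for _ in range(3)],0); print(z,np.round(readout.read_eef_pos(),2),np.round(F,1),np.round(readout.read_ft_torque(),2))
    if F[2]<-3.5: print("ring holds"); break
print(readout.read_t())
E
```

```text
-1.38 yaw -1.3796 [530.5  167.99 115.46] [-2.1 -0.8  9.9] [-0.064  0.473  0.067] t 27.88
-1.33 yaw -1.3295 [530.7  168.02 115.52] [-0.9  0.6  9.8] [0.012 0.264 0.019] t 28.13
116 [530.68 168.02 116.88] [-1.2  0.1  9.7] [0.01 0.23 0.04]
117.5 [530.67 168.01 118.28] [-0.6 -0.2  8.2] [0.07 0.1  0.  ]
118.5 [530.66 168.01 119.16] [-1.   0.4  7.5] [-0.01  0.11  0.05]
119.5 [530.66 168.02 120.08] [0.3 0.8 6.8] [-0.06 -0.06  0.01]
120.2 [530.64 168.03 120.68] [ 0.1 -0.3  5.5] [ 0.03 -0.02  0.04]
120.8 [530.64 168.01 121.25] [0.2 0.2 5.5] [ 0.04 -0.07  0.01]
121.4 [530.57 168.02 121.35] [3.2 1.4 2.3] [ 0.12 -0.72  0.07]
122 [530.52 168.02 121.38] [ 5.6  1.5 -4.4] [ 0.34 -1.29  0.03]
ring holds
30.1333
```

The cap rose 4 mm above the lug-clear height and stopped at TCP 121.36, exactly 6 mm below spring contact, with the ring holding it. It's locked. I'll relax the arm, let go and back off.

```bash
python3 - <<'E'
from plant import cams,robot,readout
from h import *
robot.movel([530.45,167.98,121.2],v=20)
print(readout.read_force(),readout.read_ft_torque(),readout.read_eef_pos())
robot.command_gripper(40,30)
print(readout.read_width(),readout.read_force(),readout.read_t())
robot.movel([530.45,167.98,205],v=80); robot.hold(0.2)
e=(readout.read_eef_pos(),readout.read_eef_rot()); c=cams.camera("wrist"); cv2.imwrite("pics/w9.png",c["img"])
print(e,readout.read_force(),readout.read_t())
robot.move_ptp([480,60,260],[-np.pi/2,0,-1.0])
S=cams.camera("scene"); T=cams.camera("top")
f=lambda im,x,y,w,h,k:cv2.resize(im[y:y+h,x:x+w],None,fx=k,fy=k,interpolation=2)
cv2.imwrite("pics/s9.png",S["img"]);cv2.imwrite("pics/t9.png",T["img"])
cv2.imwrite("pics/c9.png",np.hstack([f(T["img"],200,235,90,80,4),f(S["img"],370,190,90,80,4)]))
E
```

```text
[2.52766539 0.85663832 2.80298396] [ 0.16807116 -0.6697814   0.03400394] [530.56770419 168.0059161  121.3323094 ]
40.01106860962414 [ 0.2306348  -0.15813273 -1.03840809] 30.7333
(array([530.22981402, 167.97338238, 204.54545194]), array([-1.57148270e+00,  1.38932003e-04, -1.32997617e+00])) [-0.66116527 -0.48913547 -0.28431122] 32.1833
```

View pics/w9.png

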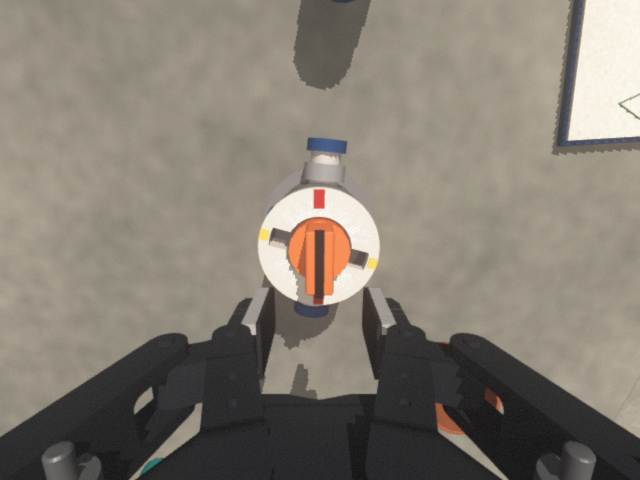

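View pics/c9.png

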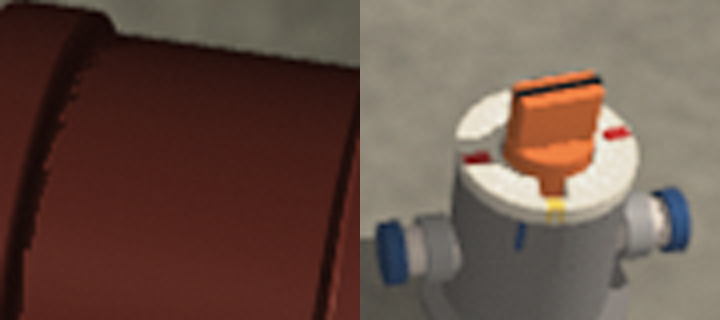

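View pics/s9.png

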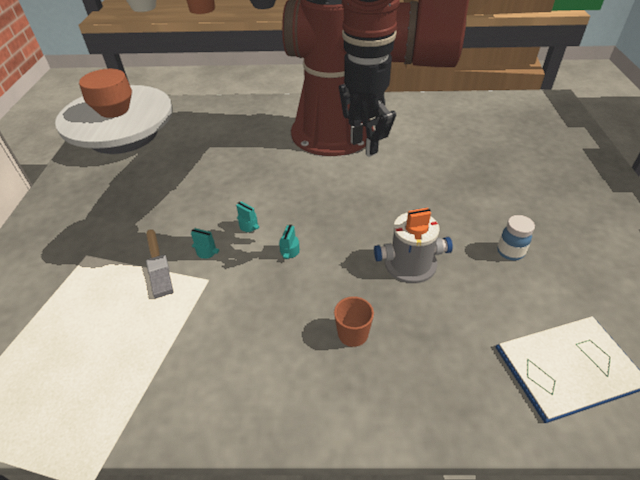

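In the wrist view the bar line (319,230 to 293) lies in line with the red pocket marks at (319,198) and (318,300), and the notches are empty. In the scene view the pot (353,320), jar (516,238) and brush (157,262) are unchanged. One last check is the bar's height, which should be about 149.5.

```bash
python3 - <<'E'
from plant import cams,readout,order
from h import *
S=cams.camera("scene"); c=cams.camera("wrist"); e=(np.array([530.23,167.97,204.55]),np.array([-1.57148,.00014,-1.32998]))
g=cv2.imread("pics/w9.png").max(2); m=np.zeros_like(g); m[222:300,312:327]=g[222:300,312:327]<100
n,l,s,cc=cv2.connectedComponentsWithStats(m); i=1+np.argmax(s[1:,4]); print(s[i],cc[i])
w=[(cc[i][0],s[i][1]),(cc[i][0],s[i][1]+s[i][3]-1)]
sc=[(370+(k[0]+.5)/4-.5,190+(k[1]+.5)/4-.5) for k in ((603-360,80),(516-360,95))]
for a,b in zip(w,sc): print(tri([ray(c,a,e),ray(S,b)]))
a=cv2.imread("pics/scene0.png").astype(int);b=cv2.imread("pics/s9.png").astype(int)
for nme,(x,y,w_,h) in dict(pot=(335,295,40,50),jar=(500,215,34,45),brush=(145,228,30,70)).items(): print(nme,np.abs(a-b)[y:y+h,x:x+w_].mean())
print(readout.read_t(),readout.read_force()); order.job_done()
E
```

```text
[315 231   9  67 482] [318.90871369 264.60373444]
(array([525.7736943 , 190.63340139, 150.46850723]), [1.33, 1.33])
(array([535.78388309, 148.15798944, 149.93605184]), [0.63, 0.63])
pot 1.622
jar 1.8348583877995643
brush 19.637777777777778
32.975 [ 0.67675127 -0.20176359  0.52318878]
the job is handed in; nothing more can be done
```

```bash
python3 - <<'E'
import cv2,numpy as np
a=cv2.imread("pics/scene0.png")[220:305,130:190];b=cv2.imread("pics/s9.png")[220:305,130:190]
cv2.imwrite("pics/br.png",cv2.resize(np.hstack([a,b]),None,fx=5,fy=5))
E
```

```text
(no output)
```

View pics/br.png

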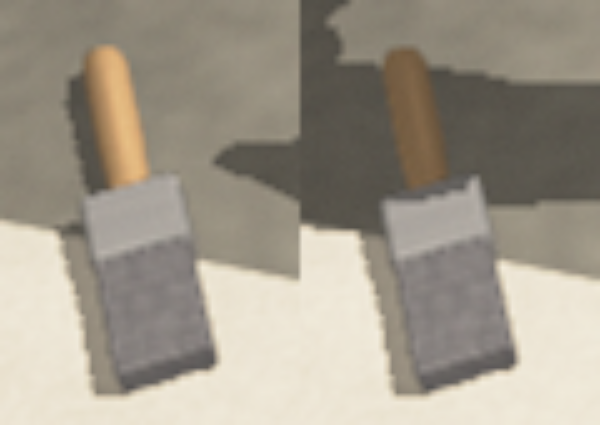

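The filter is closed: the orange cap is locked in its mouth, the gripper has let go, and the job was handed in at about 33 s.

**What I did:** I gripped the orange cap by its bar and put it straight into the notches, with nothing felt at the ring. I then pushed it about 12 mm against the spring and turned it clockwise until the stop. The stop was felt from yaw -1.395, about 1.37 rad from the notches. I backed off to the pocket, let the spring lift it, opened the gripper and moved away.

**Last checks:**
- **Height:** on release the cap sat 6 mm below first spring contact, which is the locked depth. The bar top measured 150 to 150.5 mm, against 149.5 expected.
- **Position:** the bar lines up with the red pocket marks, and the notches are empty.
- **Load:** the readings I took at each step stayed at about 14 N push and 0.5 N m twist. I did not record between steps.
- **Bystanders:** the pot and jar images are unchanged. The brush area failed the automatic image comparison, but the close crop shows only the arm's shadow across the handle and the brush in the same place.

**Disagreements:**
- The first fixed-camera measurement put the cap 2.8 mm and the mouth 1.7 mm from where the wrist camera did. I used the wrist values, which two opposed views of the mouth confirmed to 0.3 mm, and the insertion bore them out.
- The stop came about 0.03 rad earlier than the notch direction seen in the pictures predicted.
- I did not try turning the cap back to prove the lock.

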